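Bond a moulded base shell to a round flask in the sprung cradle

ROBOT

A 6-joint arm with a two-finger parallel gripper is mounted at the origin on the work surface. World frame = base frame: x ahead of the robot, y to its left, z up, the work surface at z = 0. Lengths are in mm, angles in rad, forces in N, time in s.
With the tool pointing down it reaches from about 300 to 775 mm from the base axis. Payload 14.6 kg.
Tool frame: the origin (TCP) lies at the very end of the fingers, on their centre line; the grasp point (between the pads) lies 19 mm behind it; z points along the fingers, y is the direction in which the jaws open and shut (so a half turn about z gives the same grasp; the last joint's range is limited). The gripper opens to 94 mm and grips with 3 to 60 N. Pads are 16 mm wide; open, the fingers measure 119 mm over their backs; the gripper's body (75 mm by 177 mm) begins 78 mm behind the grasp point.
Start: joints at [-1.187, 0.3, 1.521, -0, 1.321, -0.067], TCP at [239.619, -495.047, 176.246] pointing down, gripper open.
Joint ranges: [-3.03, 3.03], [-0.79, 2.21], [0.23, 2.52], [-1.04, 4.18], [0, 3.07], [-2.55, 2.55]. Speed limits (rad/s): [2.22, 2.22, 2.57, 3.14, 3.14, 3.14].

INTERFACE

Orientations are given as [roll, pitch, yaw] about the fixed x, y, z axes, in that order (R = Rz(yaw) Ry(pitch) Rx(roll)).
In Python, from cell import manip gives the robot as it stands.
- The arm moves only by the shell command python3 -m inch 'ROWS' [FORCE]. ROWS is a JSON object of lists of equal length, an entry for each row: "grip": the opening, from -1 (shut) to 1 (fully open), so that 0 is half open; "travel": the shift along the world's x, y, z in cm, a list of three; "turn": the turn, a rotation vector about the world's x, y, z in degrees, a list of three. A call has 1 to 10 rows; each row is the pose to reach, as a shift and turn from the pose measured when the call began; what a row does not reach only later rows make up. A row lasts 1/8 s, in which the tool goes at most 62.5 mm and 10.7 degrees, less where a joint would pass 70% of its speed; a pose out of reach is approached as far as the arm can. A call with a gripper value outside its range is refused whole. The fingers move at their own pace and stop on an object; FORCE is the grip in N (left out, the last holds). Time passes only in rows, so rows that repeat a pose let the fingers close. It gives the time, the measured TCP pose, the force and the opening at its end, in the units of the state.
- manip.read_state(): the state, without advancing time (a new reading comes with each control period).
- manip.camera(name): name is "scene" or "top" or "wrist"; returns (picture, depth): 420x560x3 uint8, red, green, blue; 420x560 float32, mm along the optical axis (not along the pixel's ray), 0 where there is no reading.
- manip.calibration(name): a dict with "fx", "fy", "cx", "cy" (pixels), "world_from_camera" (4x4, takes a point from camera to world coordinates). Camera axes: x right, y up, looking along -z (the intrinsics and any distortion apply to the point x, -y, -z); pixel columns grow to the right and rows downward; lengths in mm; the calibration is good to about 2 mm. A picture is of the moment at which its call begins: read the wrist's pose just before it. calibration takes no time and is no camera call; for the wrist camera it gives the pose at the moment of the call.
- manip.sign_off(): hands the job in, once; it reports no verdict.
Trained networks look in the newest picture that a camera, given by its name, has taken for a name from the list of things; names that differ only in an ending like _2 or _b are one class to them, and where a whole thing is asked for, a point or a joint stands for the part that bears it (a point fixed in the world has none). Each returns a list of dicts, best first, with "p" (0 to 1); they miss things now and then, are a little off and sometimes report something else, mostly with a low value. They report only what shows in the picture. A call takes as long as a camera call. They do not tell look-alikes from the thing itself.
- manip.look_for(camera, label): "bbox" ([left, top, right, bottom] in pixels, round what is visible of it).
The state is a dict: "clock": time; "joints": joint angles; "qd": joint speeds; "effort": joint torques, N m; "eef_pos": TCP position; "eef_rot": TCP orientation; "wrist_force": force on the tool from outside, world axes, zero at the start; "moment": the same for the moment, N m; "finger_gap": finger opening in mm.
Only numpy, scipy, OpenCV 4.12 (cv2) and the standard library are available. Lean on these libraries where they do the work, as an engineer would, in place of code of your own. Each camera call takes 0.05 s, during which the arm holds its last target.

TASK

Set the tabbed leather shell into the sprung ring cradle, open side up and flat on its seat with its tab in the ring's notch, and let go of it. Then take the round flask, stand it upright in the shell and press it straight down until the sprung ring is fully down, touching only the flask; finish while still holding it pressed down like that. Keep the flask upright throughout and leave the other things on the bench where they are.

Things in the scene. Friction and masses are not known exactly. Their poses are not given: they have to be found in the camera images.
- shell_center (a point): Centre, half-way up (11 mm above its underside), of the shell: a stiff moulded tan leather cup, open at the top, 63 mm outside diameter, 22 mm high, wall 3 mm, floor 4 mm, about 40 g, standing open side up on the bench. Its +x axis points along its one tab, z is up.
- shell_tab (a point): Middle of the shell's tab, 40 mm from the shell's axis along its +x and 4 mm above its underside; the tab is a flat lug 13 mm wide, 5 mm thick (1 to 6 mm above the underside), that reaches out to 49.5 mm from the axis.
- flask_center (a point): Centre, half-way up (49 mm above its foot), of the round amber glass flask with a cork, 98 mm high, about 160 g, standing upright: ball-shaped body 56 mm across (widest 24 mm above the foot) on a flat foot 29 mm across, straight round neck 22 mm across from 50 to 88 mm above the foot, then a cork 17 mm across to 98 mm. z is up. Its foot fits on the shell's floor.
- ring_seat (a point): Centre of the flat seat inside the sprung ring, on which the shell's underside rests; moves with the ring. About 60 mm above the bench while the ring is up. The aluminium ring, with a dark seat, stands on a round dark steel housing (90 mm across, top 40 mm above the bench, 120 mm foot flange); its rim rises 8 mm above the seat, inner diameter 67 mm, outer diameter 81 mm. Its +x axis points to the notch, z is up.
- ring_notch (a point): Middle of the notch in the ring's rim, 40 mm from the ring's axis along its +x, 4 mm above the seat: a gap about 21 mm wide through the whole rim, for the shell's tab.
- cradle_ring (a joint): How far the sprung ring is pushed straight down, in m: 0 up (as at the start), 0.014 fully down on its stop. The spring needs about 6 N to begin to move and about 14 N at the stop, so the flask's weight alone does not move it.
- spool_a: Thread spool, 38 mm diameter, 36 mm high, near the robot; origin at the underside. Leave it alone.
- spool_b: Thread spool, 38 mm diameter, 36 mm high, on the far side; origin at the underside. Leave it alone.
- wax_block: Block of wax, 60 x 40 x 25 mm; origin at the underside. Leave it alone.
- rivet_pot: Closed brass pot with a small knob, 54 mm diameter, 48 mm high; origin at the underside. Leave it alone.
- dye_jar: Closed jar with a black cap, 54 mm diameter, 75 mm high; origin at the underside. Leave it alone.
- mallet: Mallet with a wooden handle, lying on the right of the bench. Leave it alone.
- awl: Awl with a wooden handle, 150 mm long, lying on the left of the bench. Leave it alone.
Not all that is in view belongs to the job. Of the things that look like the part that bears flask_center, the middle-sized one is meant. What is shaped like the part that bears shell_center but turquoise is not meant.

How it is judged:
By the outcome, as a careful person would: the job done as asked, in the order asked, and still so for the second after the job is handed in, while the arm keeps its last pose, push and grip.
It also fails if it takes over 51 s, if anything falls off the work surface, if the arm or the gripper's body presses on something with over 40 N, if the wrist force passes 120 N, or if a joint passes its speed limit or range.

## Working session

There is one attempt and no reset: what is moved stays moved. The work goes in short steps, Python scripts to look and compute and a shell command to move; the robot and the scene stay as the last step left them, time stands still between calls to the robot, and variables do not carry over. Pictures are saved under pics/ and viewed, and the job is handed in when it is done.

```bash
ls; mkdir -p pics
python3 - <<'E'
from cell import manip
import cv2
print(manip.read_state())
for n in("scene","top","wrist"):
    p,d=manip.camera(n); cv2.imwrite(f"pics/{n}0.png",p[:,:,::-1]); c=manip.calibration(n); print(n,c)
E
```

```text
pics
{'clock': 0.0, 'joints': array([-1.18657346e+00,  3.00529328e-01,  1.52162442e+00, -1.47510960e-05,
        1.32066726e+00, -6.65937399e-02]), 'qd': array([ 2.01150972e-03, -3.33154527e-04, -1.32254712e-03, -8.61328548e-05,
       -1.66549047e-03, -4.34339246e-04]), 'effort': array([ 1.38875846e-03, -5.31807160e+01, -3.52741778e+01,  7.08541065e-02,
        2.43660092e-02, -9.13317012e-05]), 'eef_pos': array([ 239.51567505, -494.76438269,  175.63607306]), 'eef_rot': array([-3.14036607e+00, -6.74846563e-05,  4.50820224e-01]), 'wrist_force': array([-0.19420538, -0.35819728, -0.62392104]), 'moment': array([ 0.02057712, -0.02930537,  0.0360134 ]), 'finger_gap': 93.56939935812088}
scene {'fx': 533.1965494660668, 'fy': 533.1965494660668, 'cx': 284.58642467453853, 'cy': 210.07260922061565, 'world_from_camera': array([[ 3.94237326e-01, -6.09200173e-01,  6.88078542e-01,
         1.44060628e+03],
       [ 9.18932579e-01,  2.70948062e-01, -2.86618321e-01,
        -3.67773813e+02],
       [-1.18256168e-02,  7.45293430e-01,  6.66631726e-01,
         9.25055755e+02],
       [ 0.00000000e+00, 
[... 304 characters left out ...]
07594935e-03, -1.97840101e-02,
        -2.46369449e+01],
       [-1.91799401e-02,  1.97881854e-01,  9.80038214e-01,
         1.04744925e+03],
       [ 0.00000000e+00,  0.00000000e+00,  0.00000000e+00,
         1.00000000e+00]])}
wrist {'fx': 290.6585926724562, 'fy': 290.6585926724562, 'cx': 281.69178400423743, 'cy': 207.09043623646357, 'world_from_camera': array([[ 4.35889998e-01,  8.70589850e-01,  2.28195580e-01,
         3.06381593e+02],
       [-8.99999172e-01,  4.21979055e-01,  1.09248195e-01,
        -4.62867983e+02],
       [-1.18338557e-03, -2.52996029e-01,  9.67466593e-01,
         3.83889920e+02],
       [ 0.00000000e+00,  0.00000000e+00,  0.00000000e+00,
         1.00000000e+00]])}
```

View pics/scene0.png

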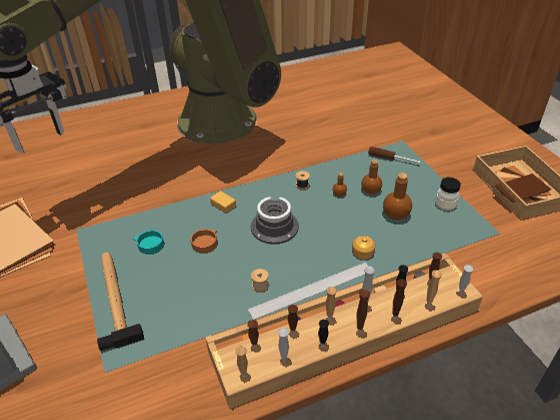

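View pics/top0.png

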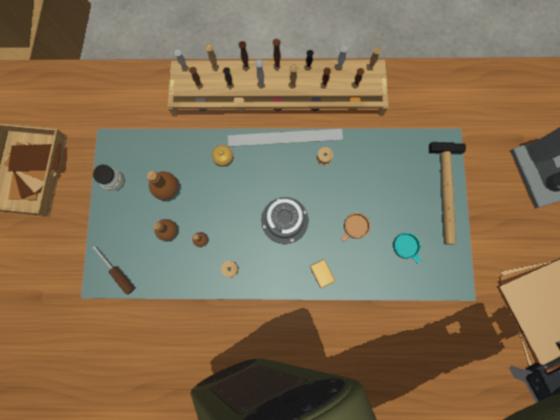

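View pics/wrist0.png

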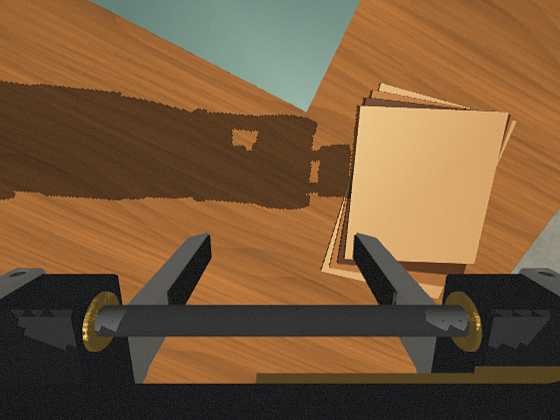

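Scene: the flask candidates are small at (340,185), middle at (371,180) and large at (397,200), seen in the top view at (200,240), (165,230) and (164,185). The shell candidates are tan at (204,240), top (357,226), and turquoise at (150,241), top (406,245). I choose the middle flask and the tan shell; the ring is at top (285,218). Next I measure them and take a close crop.

```bash
cat > h.py <<'E'
from cell import manip
import numpy as np, cv2
def cloud(n,d,c=None):
    c=c or manip.calibration(n)
    v,u=np.mgrid[0:d.shape[0],0:d.shape[1]]
    P=np.stack([(u-c["cx"])/c["fx"]*d,-(v-c["cy"])/c["fy"]*d,-d],-1)
    T=c["world_from_camera"]; W=P@T[:3,:3].T+T[:3,3]; W[d<=0]=np.nan
    return W
def circ(xy):
    A=np.c_[2*xy,np.ones(len(xy))]; s=np.linalg.lstsq(A,(xy**2).sum(1),rcond=None)[0]
    return s[0],s[1],np.sqrt(s[2]+s[0]**2+s[1]**2)
E
python3 - <<'E'
from h import *
for n in("top","scene"):
    p,d=manip.camera(n); W=cloud(n,d); np.savez(f"{n}.npz",p=p,d=d,W=W)
    print(n)
    for l in("shell_center","shell_tab","flask_center","ring_seat","ring_notch"):
        for r in manip.look_for(n,l)[:4]:
            b=[int(x) for x in r["bbox"]]; u,v=(b[0]+b[2])//2,(b[1]+b[3])//2
            w=W[b[1]:b[3]+1,b[0]:b[2]+1].reshape(-1,3); w=w[~np.isnan(w[:,0])]
            h=w[w[:,2]>8]
            print(l,round(r["p"],2),b,W[v,u].round(),"zmax",np.percentile(w[:,2],99.5).round(), "med",np.median(h,0).round() if len(h) else None)
    print("bench z",np.nanmedian(W[150:280,100:450,2]) )
p=np.load("top.npz")["p"];q=np.load("scene.npz")["p"]
a=cv2.resize(p[130:290,80:240],(400,400));b=cv2.resize(p[170:290,250:450],(400,240))
c=cv2.resize(q[150:270,120:440],(800,300))
o=np.zeros((600,800,3),np.uint8);o[:300]=c;o[300:,:300]=cv2.resize(a,(300,300));o[300:540,320:720]=b
cv2.imwrite("pics/crop1.png",o[:,:,::-1])
E
```

```text
top
shell_center 0.73 [392, 231, 418, 263] [ 467. -318.    3.] zmax 24.0 med [ 470. -318.   19.]
shell_center 0.69 [341, 213, 369, 241] [ 517. -197.    3.] zmax 24.0 med [ 518. -196.   20.]
shell_tab 0.69 [341, 212, 367, 242] [ 517. -194.    2.] zmax 24.0 med [ 519. -190.   20.]
shell_tab 0.63 [393, 237, 418, 262] [ 462. -319.    1.] zmax 25.0 med [ 460. -315.   19.]
flask_center 0.87 [146, 170, 178, 200] [606. 272.  78.] zmax 130.0 med [607. 273.  58.]
flask_center 0.72 [153, 220, 179, 238] [503. 263.  54.] zmax 100.0 med [502. 265.  45.]
flask_center 0.68 [190, 229, 208, 246] [484. 182.  59.] zmax 68.0 med [480. 185.  29.]
ring_seat 0.66 [266, 201, 303, 234] [536. -19.  37.] zmax 71.0 med [531. -20.  58.]
ring_notch 0.68 [267, 198, 303, 233] [541. -22.  36.] zmax 71.0 med [533. -22.  59.]
ring_notch 0.34 [431, 135, 465, 248] [ 603. -424.   28.] zmax 29.0 med [ 626. -424.   23.]
bench z 0.6248501238994777
scene
shell_center 0.91 [191, 229, 218, 252] [ 512. -195.    5.] zmax 24.0 med [ 521. -198.   17.]
shell_center 0.7 [136, 231, 164, 250] [ 453. -316.    1.] zmax 25.0 med [ 472. -318.   17.]
shell_tab 0.84 [134, 229, 165, 253] [ 457. -319.    2.] zmax 24.0 med [ 478. -319.   17.]
shell_tab 0.6 [190, 229, 215, 256] [ 510. -200.   -2.] zmax 24.0 med [ 519. -199.   17.]
flask_center 0.92 [361, 162, 379, 194] [514. 263.  51.] zmax 98.0 med [518. 265.  43.]
flask_center 0.79 [334, 175, 348, 197] [492. 190.  33.] zmax 69.0 med [493. 185.  30.]
flask_center 0.64 [383, 173, 407, 219] [621. 270.  70.] zmax 130.0 med [630. 271.  57.]
ring_seat 0.82 [258, 197, 292, 226] [522. -11.  42.] zmax 70.0 med [545. -19.  58.]
ring_notch 0.81 [257, 197, 290, 224] [514. -13.  39.] zmax 71.0 med [537. -20.  59.]
bench z 0.3089612895934124
```

View pics/crop1.png

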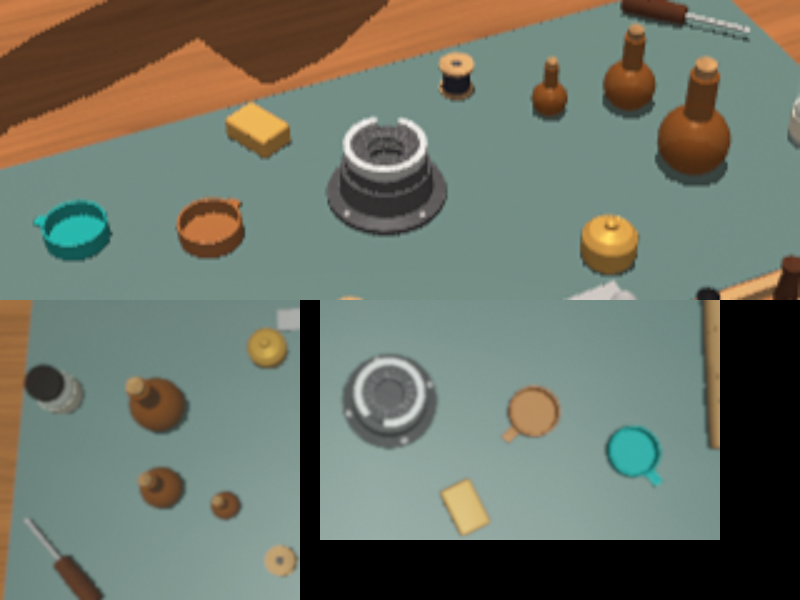

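Middle flask top is z≈98–100 mm, which matches; the others are 68 and 130. In the crop, the tan shell's tab and the ring's notch (dark gap, lower left) both point towards −x,+y. Now a precise fit.

Run:
```python
from h import *
from scipy.optimize import least_squares
for n in("top","scene"):
    z=np.load(f"{n}.npz");W=z["W"].reshape(-1,3)
    def sel(c,r,lo,hi):
        m=(np.hypot(W[:,0]-c[0],W[:,1]-c[1])<r)&(W[:,2]>lo)&(W[:,2]<hi); return W[m]
    def fc(P,R): return least_squares(lambda c:np.hypot(P[:,0]-c[0],P[:,1]-c[1])-R,P[:,:2].mean(0),loss="soft_l1").x
    S=sel((519,-197),40,16,30); c=fc(S,30); print(n,"shell",c.round(1),len(S),S[:,2].mean().round(1))
    T=sel(c,55,2.5,9); r=np.hypot(*(T[:,:2]-c).T); T=T[(r>35)]; dm=T[:,:2].mean(0)-c; print(" tab",len(T),dm.round(1),np.hypot(*dm),np.degrees(np.arctan2(dm[1],dm[0])))
    S=sel((540,-20),50,64,75); c=fc(S,37); print(n,"ring",c.round(1),len(S),S[:,2].mean().round(1))
    a=np.degrees(np.arctan2(S[:,1]-c[1],S[:,0]-c[0])); print(" hist",np.histogram(a,36,(-180,180))[0])
    S=sel((510,264),30,88,105); print(n,"cork",S[:,:3].mean(0).round(1),len(S))
    S=sel((510,264),40,55,85); print(n,"neck",fc(S,11).round(1),len(S))
    S=sel((510,264),40,8,46); print(n,"ball",least_squares(lambda q:np.hypot(np.hypot(S[:,0]-q[0],S[:,1]-q[1]),S[:,2]-q[2])-28,[510,264,24],loss="soft_l1").x.round(1),len(S))
```

```text
top shell [ 518.7 -197.7] 113 20.7
 tab 137 [-6.6  4. ] 7.69105071100703 148.60509214395975
top ring [533.4 -19.6] 271 67.4
 hist [ 9  9  9  8 10  7  7  9  8  8  7 10  8  7  8  8  9  7  9  8  8  9  8  7
  9  8  8  9 10 10  7  7  0  0  0  6]
top cork [504.2 272.5  95.4] 56
top neck [505.9 273.5] 40
top ball [505.9 273.6  22.5] 245
scene shell [ 521.9 -198.4] 139 19.8
 tab 76 [8.  1.3] 8.115890205855424 8.926499311840884
scene ring [536.7 -20.3] 213 67.2
 hist [ 6  7  6  4  9  3  6  7  4  6  8  7  9 10  5  8  5  9  8  6  7  7  5  6
  6  5  6  5  6  9  7  5  0  0  0  6]
scene cork [510.4 271.4  94.1] 45
scene neck [507.5 273.8] 82
scene ball [506.8 273.5  22.6] 267
```

```bash
python3 -m inch '{"grip":[1,1,1,1,1,1,1,1,1,1],"travel":[[4,4,0],[8,8.5,0],[12,13,0],[16,17,0],[20,21,0],[24,25,0],[28,29.7,-1],[28,29.7,-2],[28,29.7,-2],[28,29.7,-2]],"turn":[[0,0,10],[0,0,20],[0,0,30],[0,0,40],[0,0,50],[0,0,60],[0,0,70],[0,0,80],[0,0,90],[0,0,100]]}' 40
python3 -m inch '{"grip":[1,1,1,1],"travel":[[0,0,0],[0,0,0],[0,0,0],[0,0,0]],"turn":[[0,0,10],[0,0,20],[0,0,24],[0,0,24]]}'
python3 - <<'E'
from h import *
s=manip.read_state(); print(s["eef_pos"],np.degrees(s["eef_rot"]),s["clock"])
c=manip.calibration("wrist");p,d=manip.camera("wrist"); W=cloud("wrist",d,c); np.savez("w1.npz",p=p,d=d,W=W); cv2.imwrite("pics/w1.png",p[:,:,::-1])
E
```

```text
clock: 2.0
eef_pos: [519.7, -197.8, 156.1]
eef_rot: [-3.141, -0.0, 2.202]
wrist_force: [-0.2, -1.4, 0.3]
finger_gap: 93.9
clock: 2.5
eef_pos: [519.7, -197.8, 156.1]
eef_rot: [-3.141, -0.0, 2.621]
wrist_force: [0.4, -0.0, -0.8]
finger_gap: 93.9
[ 519.68011574 -197.84876545  156.11232461] [-1.79990780e+02 -1.21771628e-02  1.50147199e+02] 2.5
```

View pics/w1.png

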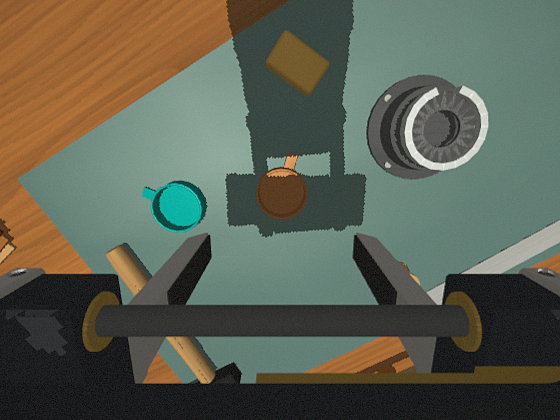

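The wrist view shows the tan shell at (282,192) with its tab at (291,160), the ring at (440,125) with its gap at (450,90), and the turquoise shell at (178,205). Fitting both parts in this one frame.

```bash
cat >> h.py <<'E'
from scipy.optimize import least_squares
def fc(P,R): return least_squares(lambda c:np.hypot(P[:,0]-c[0],P[:,1]-c[1])-R,P[:,:2].mean(0),loss="soft_l1").x
def sel(W,c,r,lo,hi):
    W=W.reshape(-1,3); m=(np.hypot(W[:,0]-c[0],W[:,1]-c[1])<r)&(W[:,2]>lo)&(W[:,2]<hi); return W[m]
E
python3 - <<'E'
from h import *
z=np.load("w1.npz");W=z["W"];p=z["p"]
print("bench",np.nanmedian(sel(W,(520,-100),30,-20,20)[:,2]))
S=sel(W,(520,-197),45,18,27);c=fc(S,30);print("shell",c,circ(S[:,:2]),len(S),np.median(S[:,2]))
T=sel(W,c,56,3.5,12);T=T[np.hypot(*(T[:,:2]-c).T)>36];dm=T[:,:2].mean(0)-c;print("tab",len(T),np.hypot(*dm),np.degrees(np.arctan2(dm[1],dm[0])),T[:,2].mean())
# colour-based tab
hsv=cv2.cvtColor(p,cv2.COLOR_RGB2HSV); m=(hsv[...,0]<18)&(hsv[...,1]>90)
r=np.hypot(W[...,0]-c[0],W[...,1]-c[1]); k=m&(r>37)&(r<52); T=W[k]; dm=T[:,:2].mean(0)-c; print("tab col",k.sum(),np.hypot(*dm),np.degrees(np.arctan2(dm[1],dm[0])),T[:,2].mean())
S=sel(W,(535,-20),50,65,73);c=fc(S,37);print("ring",c,circ(S[:,:2]),len(S),np.median(S[:,2]))
r=np.hypot(*(S[:,:2]-c).T);a=np.degrees(np.arctan2(S[:,1]-c[1],S[:,0]-c[0]))%360;a=np.sort(a);g=np.diff(a);i=g.argmax();print("gap",a[i],a[i+1],(a[i]+a[i+1])/2)
E
```

```text
bench 0.6893416647221784
shell [ 520.51387    -198.39709677] (np.float64(520.5512541202761), np.float64(-198.42052771189077), np.float64(29.67267323113552)) 424 21.411609551062895
tab 117 42.58159535282001 133.86063167678566 5.635092833170178
tab col 250 24.560448387243497 127.19292459597405 155.23684649037827
ring [534.83987827 -20.40245173] (np.float64(534.9062046849086), np.float64(-20.32149077138547), np.float64(37.23011604504454)) 1821 67.71417493957978
gap 138.07653614658466 169.00826451728432 153.5424003319345
```

Tab is at 134°, notch at 153.5°, so the shell turns +19.7° between pick and place. Descend to TCP z≈11 mm, which keeps the pads clear of the 8 mm rim later.

```bash
python3 -m inch '{"grip":[1,1,1,1,1,1],"travel":[[0.08,-0.05,-4],[0.08,-0.05,-8],[0.08,-0.05,-12],[0.08,-0.05,-14],[0.08,-0.05,-14.5],[0.08,-0.05,-14.5]],"turn":[[0,0,0],[0,0,0],[0,0,0],[0,0,0],[0,0,0],[0,0,0]]}' 25
python3 -m inch '{"grip":[0.2,0.2,0.2,0.2,0.2,0.2],"travel":[[0,0,0],[0,0,0],[0,0,0],[0,0,0],[0,0,0],[0,0,0]],"turn":[[0,0,0],[0,0,0],[0,0,0],[0,0,0],[0,0,0],[0,0,0]]}' 25
```

```text
clock: 3.3
eef_pos: [520.8, -198.4, 11.6]
eef_rot: [-3.141, 0.0, 2.619]
wrist_force: [0.3, -1.0, -0.1]
finger_gap: 94.1
clock: 4.05
eef_pos: [520.7, -198.4, 11.6]
eef_rot: [-3.141, 0.0, 2.619]
wrist_force: [0.7, -0.3, -0.1]
finger_gap: 56.3
```

Gap 56 mm is less than the 63 mm diameter, which is unexpected. Looking.

Run:
```python
from h import *
o=np.zeros((420,560*1,3),np.uint8)
p,d=manip.camera("wrist"); cv2.imwrite("pics/w2.png",p[:,:,::-1])
p,d=manip.camera("scene"); cv2.imwrite("pics/s2.png",cv2.resize(p[150:300,100:300],(800,600),interpolation=cv2.INTER_CUBIC)[:,:,::-1])
```

```text
(no output)
```

View pics/w2.png

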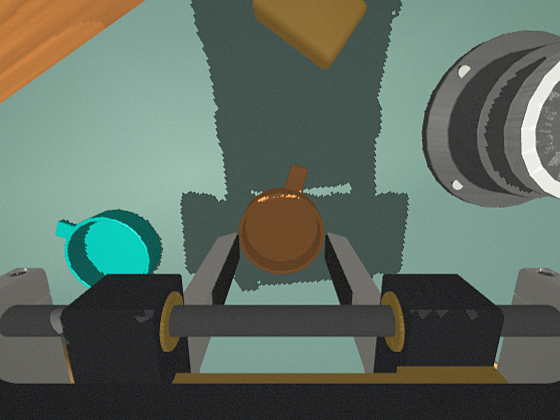

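View pics/s2.png

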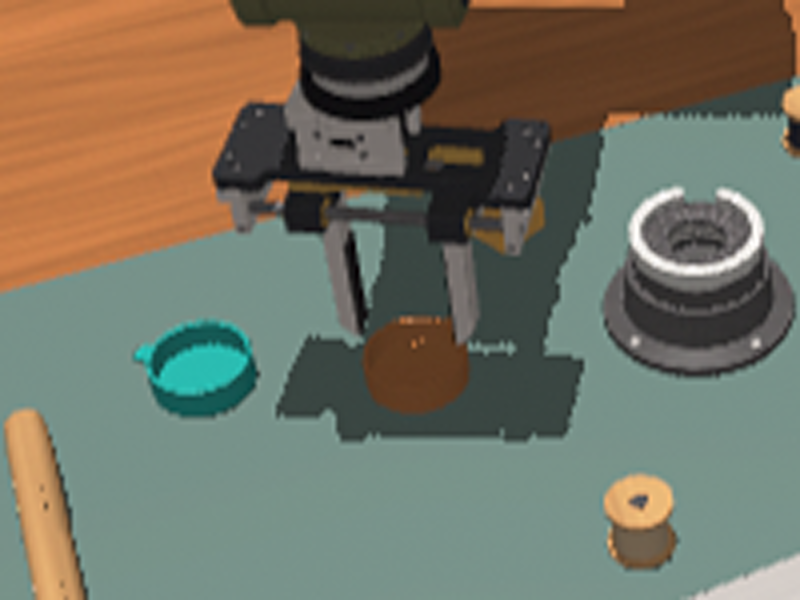

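Run:
```python
from h import *
s=manip.read_state(); print(s["eef_pos"],s["finger_gap"],s["wrist_force"])
c=manip.calibration("wrist");p,d=manip.camera("wrist"); W=cloud("wrist",d,c)
hsv=cv2.cvtColor(p,cv2.COLOR_RGB2HSV); m=(hsv[...,0]<18)&(hsv[...,1]>110)
k=m&(np.hypot(W[...,0]-520,W[...,1]+198)<60)
S=W[k&(W[...,2]>17)&(W[...,2]<28)]; print("shell rim",circ(S[:,:2]),fc(S,30),np.median(S[:,2]),len(S))
for row in (215,232,240,250,260,270):
    print(row,[W[row,u].round(0).tolist() for u in (215,225,232,238,244,282,320,326,335,345)])
ps,ds=manip.camera("scene"); Ws=cloud("scene",ds)
hsv=cv2.cvtColor(ps,cv2.COLOR_RGB2HSV); m=(hsv[...,0]<18)&(hsv[...,1]>110)
k=m&(np.hypot(Ws[...,0]-520,Ws[...,1]+198)<60)&(Ws[...,2]>17)&(Ws[...,2]<28); S=Ws[k];print("scene",fc(S,30),circ(S[:,:2]),len(S))
```

```text
[ 520.72518661 -198.42622094   11.55763657] 56.535836550187334 [ 0.17410166 -0.94737703  1.02175055]
shell rim (np.float64(520.0676282113176), np.float64(-198.1266198177828), np.float64(29.492487167699235)) [ 519.98066044 -198.07942109] 21.303791068856 1206
215 [[487.0, -239.0, 1.0], [491.0, -232.0, 0.0], [494.0, -227.0, 0.0], [496.0, -223.0, 1.0], [494.0, -213.0, 22.0], [512.0, -193.0, 3.0], [528.0, -167.0, 1.0], [530.0, -163.0, 1.0], [534.0, -157.0, 0.0], [538.0, -150.0, -0.0]]
232 [[499.0, -247.0, 0.0], [503.0, -240.0, 0.0], [505.0, -235.0, 1.0], [503.0, -224.0, 21.0], [508.0, -224.0, 8.0], [525.0, -200.0, 3.0], [nan, nan, nan], [543.0, -170.0, -1.0], [547.0, -164.0, -0.0], [551.0, -157.0, 0.0]]
240 [[504.0, -250.0, 0.0], [496.0, -224.0, 53.0], [499.0, -220.0, 52.0], [503.0, -220.0, 43.0], [512.0, -225.0, 16.0], [531.0, -203.0, 3.0], [538.0, -176.0, 21.0], [530.0, -171.0, 46.0], [529.0, -165.0, 54.0], [533.0, -160.0, 53.0]]
250 [[495.0, -226.0, 68.0], [498.0, -221.0, 69.0], [501.0, -219.0, 65.0], [508.0, -223.0, 45.0], [517.0, -228.0, 21.0], [538.0, -207.0, 4.0], [545.0, -179.0, 21.0], [535.0, -174.0, 49.0], [528.0, -168.0, 69.0], [530.0, -163.0, 70.0]]
260 [[496.0, -223.0, 82.0], [500.0, -220.0, 79.0], [505.0, -221.0, 68.0], [514.0, -227.0, 46.0], [531.0, -239.0, 2.0], [545.0, -212.0, 3.0], [562.0, -185.0, 0.0], [540.0, -177.0, 50.0], [528.0, -170.0, 79.0], [530.0, -165.0, 81.0]]
270 [[497.0, -221.0, 93.0], [502.0, -220.0, 87.0], [510.0, -224.0, 69.0], [536.0, -248.0, 1.0], [538.0, -244.0, 1.0], [546.0, -212.0, 20.0], [570.0, -190.0, 0.0], [572.0, -185.0, 1.0], [533.0, -173.0, 80.0], [528.0, -167.0, 93.0]]
scene [ 521.7663211  -198.45900842] (np.float64(521.6584288572533), np.float64(-198.48671970890638), np.float64(29.798221588500418)) 115
```

Run:
```python
from h import *
c=manip.calibration("wrist");s=manip.read_state();T=np.linalg.inv(c["world_from_camera"])
t=s["eef_pos"];x=np.array([-.867,.5,0]);y=np.array([.5,.867,0])
for z in (11,20,30,40,50,60):
    q=t+8*x-30*y; q[2]=z; k=T[:3,:3]@q+T[:3,3]; print(z,c["cx"]-c["fx"]*k[0]/k[2],c["cy"]+c["fy"]*k[1]/k[2])
p,d=manip.camera("wrist");W=cloud("wrist",d,c)
for u in (222,228,232,236):print(u,[(r,*W[r,u].round(0).astype(int)) for r in range(232,250,2) if W[r,u,0]==W[r,u,0]])
print(s["joints"],manip.read_state()["clock"])
```

```text
11 241.013319233901 220.4268446074148
20 239.33134189322902 224.14992570399448
30 237.29070458889572 228.66690580177814
40 235.04259726222708 233.64312378558193
50 232.55368538959763 239.15236610411222
60 229.78308913012802 245.28512087461624
222 [(232, np.int64(502), np.int64(-242), np.int64(1)), (234, np.int64(503), np.int64(-243), np.int64(0)), (236, np.int64(504), np.int64(-243), np.int64(1)), (238, np.int64(495), np.int64(-226), np.int64(50)), (240, np.int64(495), np.int64(-225), np.int64(54)), (242, np.int64(496), np.int64(-225), np.int64(55)), (244, np.int64(496), np.int64(-224), np.int64(61)), (246, np.int64(496), np.int64(-223), np.int64(63)), (248, np.int64(496), np.int64(-223), np.int64(66))]
228 [(232, np.int64(504), np.int64(-237), np.int64(2)), (234, np.int64(505), np.int64(-238), np.int64(1)), (236, np.int64(497), np.int64(-223), np.int64(45)), (238, np.int64(497), np.int64(-222), np.int64(50)), (240, np.int64(497), np.int64(-222), np.int64(53)), (242, np.int64(497), np.int64(-222), np.int64(57)), (244, np.int64(497), np.int64(-221), np.int64(61)), (246, np.int64(498),
[... 430 characters left out ...]
-220), np.int64(57)), (246, np.int64(500), np.int64(-220), np.int64(59)), (248, np.int64(500), np.int64(-219), np.int64(63))]
236 [(232, np.int64(507), np.int64(-232), np.int64(0)), (234, np.int64(499), np.int64(-220), np.int64(41)), (236, np.int64(500), np.int64(-220), np.int64(43)), (238, np.int64(500), np.int64(-219), np.int64(47)), (240, np.int64(500), np.int64(-219), np.int64(51)), (242, np.int64(501), np.int64(-219), np.int64(52)), (244, np.int64(502), np.int64(-220), np.int64(52)), (246, np.int64(504), np.int64(-221), np.int64(51)), (248, np.int64(505), np.int64(-221), np.int64(51))]
[-4.29730494e-01  5.05225756e-01  1.64985503e+00 -1.11597627e-04
  9.86226138e-01 -1.47757419e+00] 4.3
```

Run:
```python
from h import *
p,d=manip.camera("scene");W=cloud("scene",d)
for r in range(222,240,2): print(r,[(u,*W[r,u].round(0).astype(int).tolist()) for u in (184,187,190,193,212,215,218) if W[r,u,0]==W[r,u,0]])
cv2.imwrite("pics/s3.png",cv2.resize(p[200:260,160:240],(800,600),interpolation=cv2.INTER_NEAREST)[:,:,::-1])
```

```text
222 [(184, 512, -235, 81), (187, 512, -228, 78), (190, 502, -220, 66), (193, 436, -202, 3), (212, 545, -177, 87), (215, 550, -171, 88), (218, 535, -160, 72)]
224 [(184, 510, -235, 73), (187, 513, -229, 73), (190, 503, -221, 61), (193, 444, -204, 4), (212, 542, -176, 77), (215, 545, -170, 78), (218, 537, -161, 67)]
226 [(184, 508, -236, 65), (187, 516, -230, 69), (190, 507, -222, 58), (193, 453, -206, 6), (212, 541, -177, 70), (215, 545, -171, 72), (218, 539, -162, 63)]
228 [(184, 511, -237, 61), (187, 512, -231, 60), (190, 506, -223, 52), (193, 457, -208, 3), (212, 471, -163, -2), (215, 547, -172, 67), (218, 544, -164, 62)]
230 [(184, 452, -230, 0), (187, 513, -232, 54), (190, 512, -225, 51), (193, 460, -209, -1), (212, 487, -167, 6), (215, 546, -172, 60), (218, 541, -164, 53)]
232 [(184, 456, -231, -3), (187, 513, -232, 48), (190, 510, -225, 42), (193, 469, -211, 0), (212, 507, -172, 19), (215, 547, -173, 55), (218, 547, -166, 52)]
234 [(184, 463, -233, -3), (187, 469, -227, 0), (190, 471, -220, -1), (193, 495, -216, 19), (212, 509, -173, 14), (215, 549, -174, 51), (218, 500, -156, -1)]
236 [(184, 470, -235, -3), (187, 476, -229, 0), (190, 477, -222, -2), (193, 501, -218, 18), (212, 510, -174, 9), (215, 524, -170, 20), (218, 509, -159, 1)]
238 [(184, 481, -238, 1), (187, 485, -231, 2), (190, 485, -224, -1), (193, 502, -219, 13), (212, 510, -175, 2), (215, 532, -172, 21), (218, 515, -161, 1)]
```

View pics/s3.png

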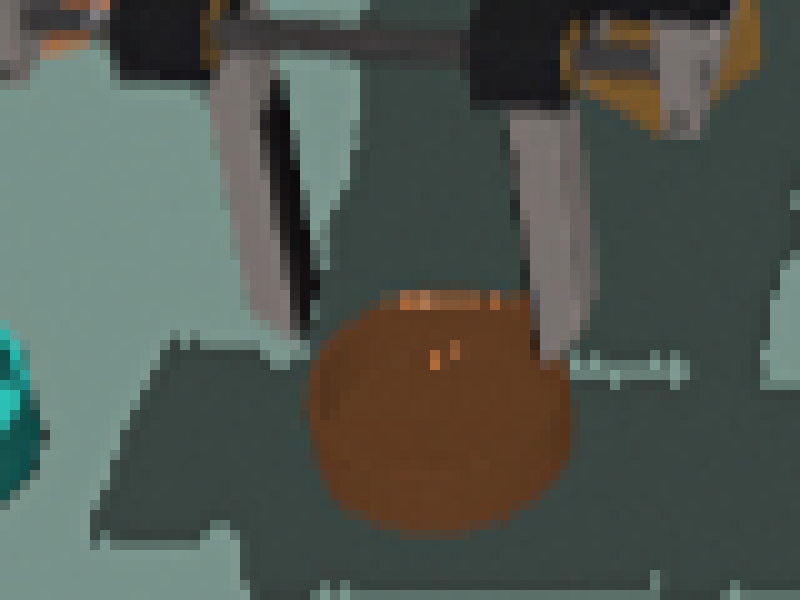

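Both cameras agree that the fingertips are really at z≈40 while the reported TCP z is 11.6. The fingers end about 28 mm above the reported TCP, with x and y fine. The shell hasn't moved. I'll open, go down about 27 mm more in guarded steps and re-measure.

```bash
python3 -m inch '{"grip":[1,1,1,1,1,1],"travel":[[0,0,0],[0,0,0],[0,0,0],[0,0,0],[0,0,-0.8],[0,0,-1.6]],"turn":[[0,0,0],[0,0,0],[0,0,0],[0,0,0],[0,0,0],[0,0,0]]}' 25
cat > tip.py <<'E'
from h import *
s=manip.read_state();c=manip.calibration("wrist");p,d=manip.camera("wrist");W=cloud("wrist",d,c)
t=s["eef_pos"];yaw=s["eef_rot"][2];x=np.array([np.cos(yaw),np.sin(yaw)]);y=np.array([-x[1],x[0]])
D=W[...,:2]-t[:2];a=D@x;b=np.abs(D@y);h=s["finger_gap"]/2
for side in(-1,1):
    m=(np.abs(a)<11)&(b>h-3)&(b<h+14)&(np.sign(D@y)==side)&(W[...,2]>4+0*t[2])
    q=W[m]; print(side,m.sum(),"tip z",np.sort(q[:,2])[:12].round(0), "a max",a[m].max() if m.any() else None)
print(t.round(1),s["wrist_force"].round(1),s["finger_gap"])
import sys
cv2.imwrite(sys.argv[1],p[:,:,::-1])
E
python3 tip.py pics/w3.png
```

```text
clock: 5.1
eef_pos: [520.6, -198.4, -5.1]
eef_rot: [-3.141, -0.0, 2.619]
wrist_force: [0.4, -0.1, -0.4]
finger_gap: 94.1
-1 4584 tip z [23. 24. 24. 24. 24. 24. 24. 24. 24. 25. 25. 25.] a max 10.968765024007903
1 5123 tip z [23. 23. 24. 24. 24. 24. 24. 24. 24. 24. 24. 25.] a max 10.996994171872522
[ 520.6 -198.4   -5.1] [ 0.4 -0.1 -0.4] 94.11517486885023
```

View pics/w3.png

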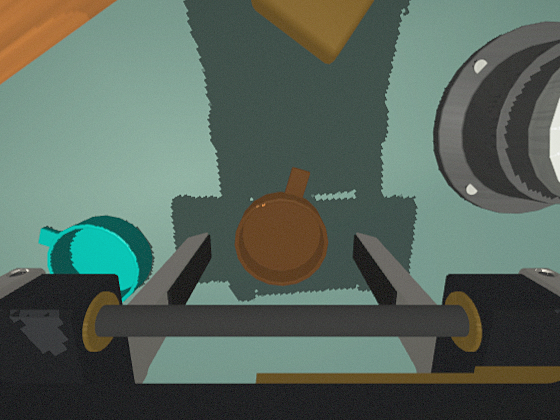

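Tip is z≈23.5 with −5.1 reported, so the offset is +28.6 mm. The shell sits between the open fingers. Go down 11.5 mm more (tip ≈12) and close.

```bash
python3 -m inch '{"grip":[1,1,1,0.2,0.2,0.2,0.2,0.2,0.2],"travel":[[0,0,-0.6],[0,0,-1.15],[0,0,-1.15],[0,0,-1.15],[0,0,-1.15],[0,0,-1.15],[0,0,-1.15],[0,0,-1.15],[0,0,-1.15]],"turn":[[0,0,0],[0,0,0],[0,0,0],[0,0,0],[0,0,0],[0,0,0],[0,0,0],[0,0,0],[0,0,0]]}' 20
```

```text
clock: 6.28
eef_pos: [520.1, -198.2, -17.6]
eef_rot: [-3.141, -0.001, 2.619]
wrist_force: [-0.6, 0.1, 1.3]
finger_gap: 61.2
```

```bash
python3 -m inch '{"grip":[0.2,0.2,0.2,0.2,0.2,0.2,0.2,0.2],"travel":[[0,0,3],[0,0,7],[0,3,10],[0.5,8,11.5],[1,13,11.5],[1.5,17.8,11.5],[1.5,17.8,11.5],[1.5,17.8,11.5]],"turn":[[0,0,0],[0,0,0],[0,0,5],[0,0,10],[0,0,15],[0,0,19.7],[0,0,19.7],[0,0,19.7]]}'
python3 tip.py pics/w4.png
```

```text
clock: 7.28
eef_pos: [535.0, -20.6, 97.3]
eef_rot: [-3.141, -0.002, 2.962]
wrist_force: [0.3, -0.1, -0.3]
finger_gap: 61.0
-1 4046 tip z [39. 40. 40. 40. 40. 40. 40. 58. 59. 59. 59. 59.] a max 10.951395963754036
1 4247 tip z [37. 38. 39. 39. 39. 39. 40. 40. 40. 40. 40. 40.] a max 10.977554671482403
[535.  -20.6  97.3] [ 0.3 -0.1 -0.3] 60.99257842913894
```

View pics/w4.png

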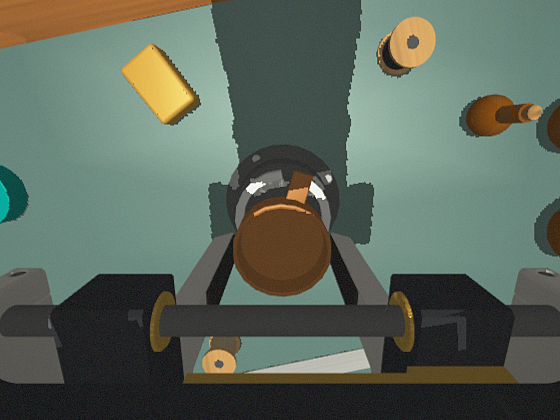

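```bash
cat > held.py <<'E'
from h import *
s=manip.read_state();c=manip.calibration("wrist");p,d=manip.camera("wrist");W=cloud("wrist",d,c);t=s["eef_pos"]
zt=t[2]+28.6+10
hsv=cv2.cvtColor(p,cv2.COLOR_RGB2HSV); m=(hsv[...,0]<18)&(hsv[...,1]>110)
R=np.hypot(W[...,0]-t[0],W[...,1]-t[1])
k=m&(R<38)&(abs(W[...,2]-zt)<5);S=W[k];n=fc(S,30);print("rim",circ(S[:,:2]),n,np.median(S[:,2]),len(S))
A=np.c_[S[:,:2]-n,np.ones(len(S))];g=np.linalg.lstsq(A,S[:,2],rcond=None)[0];print("tilt deg",np.degrees(g[:2]),g[2])
rr=np.hypot(W[...,0]-n[0],W[...,1]-n[1])
k=m&(rr>36)&(rr<52)&(W[...,2]<zt-10)&(W[...,2]>zt-25);T=W[k];a=np.degrees(np.arctan2(T[:,1]-n[1],T[:,0]-n[0]));print("tab",k.sum(),np.median(a),T[:,2].mean(),"floor",np.nanmedian(W[(rr<20)&m][:,2]))
S=sel(W,(535,-20),48,64,72);sr=np.hypot(S[:,0]-535,S[:,1]+20);S=S[sr>31];print("ring vis",len(S),np.median(S[:,2]) if len(S) else 0)
if len(S)>30:
    a=np.sort(np.degrees(np.arctan2(S[:,1]+20.4,S[:,0]-534.8))%360);print(np.histogram(a,36,(0,360))[0])
print("tcp",t.round(1),np.degrees(s["eef_rot"]).round(1),s["clock"])
E
python3 held.py
```

```text
rim (np.float64(535.0279534531655), np.float64(-20.697995758306206), np.float64(29.45770060159345)) [534.90371795 -20.6876278 ] 136.02738376341642 1734
tilt deg [-0.87241816  0.22496947] 135.4721376277199
tab 406 153.3335371177576 120.4232716103927 floor 118.59690672293003
ring vis 1031 67.7073554573237
[ 0  0  0  0  0  0 15 58 63 66 63 66 64 10  0  0  4 70 69 66 70 65 64 59
 65 56 34  4  0  0  0  0  0  0  0  0]
tcp [535.  -21.   97.3] [-1.800e+02 -1.000e-01  1.697e+02] 7.325
```

Run:
```python
from h import *
p,d=manip.camera("wrist");W=cloud("wrist",d)
S=sel(W,(535,-20),46,65.5,70.5);r=np.hypot(S[:,0]-535,S[:,1]+20);S=S[r>29]
print(circ(S[:,:2]),fc(S,37),len(S)); c=fc(S,37); r=np.hypot(*(S[:,:2]-c).T);print(np.percentile(r,[2,50,98]))
a=np.sort(np.degrees(np.arctan2(S[:,1]-c[1],S[:,0]-c[0]))%360);i=np.searchsorted(a,153);print(a[i-3:i+3])
```

```text
(np.float64(535.1754409688576), np.float64(-19.726440121244195), np.float64(37.41002266460863)) [534.81049371 -19.64140558] 1017
[33.49384869 37.30278108 40.40733732]
[132.67475193 133.0913923  133.5170721  171.01875374 171.04610356
 171.08622009]
```

Shell is at (535.0,−20.7), ring at (534.9,−20.0), tab 153.3°, notch ≈152–153.5°. Shift +0.5 mm in y, lower to just above the rim and recheck.

```bash
python3 -m inch '{"grip":[0.2,0.2,0.2,0.2],"travel":[[0,0.05,-1.5],[0,0.05,-3],[0,0.05,-3.9],[0,0.05,-3.9]],"turn":[[0,0,0],[0,0,0],[0,0,0],[0,0,0]]}'
python3 held.py
python3 - <<'E'
from h import *
p,d=manip.camera("wrist");cv2.imwrite("pics/w5.png",p[:,:,::-1]);W=cloud("wrist",d)
S=sel(W,(535,-20),46,65.5,70.5);r=np.hypot(S[:,0]-535,S[:,1]+20);S=S[r>34]
print("ring",circ(S[:,:2]),fc(S,37.5),len(S))
p,d=manip.camera("scene"); cv2.imwrite("pics/s5.png",cv2.resize(p[150:270,220:340],(600,600),interpolation=cv2.INTER_CUBIC)[:,:,::-1])
E
```

```text
clock: 7.92
eef_pos: [534.6, -20.7, 57.3]
eef_rot: [-3.141, -0.003, 2.961]
wrist_force: [-0.2, 0.1, -0.3]
finger_gap: 61.2
rim (np.float64(534.6491326988711), np.float64(-20.44444706755712), np.float64(29.45815607591357)) [534.527131   -20.43782137] 96.14112921180177 1739
tilt deg [-1.0036354   0.16885119] 95.54174408114908
tab 411 153.3111139631145 80.61568123732172 floor 78.6781763255202
ring vis 1313 67.662883106181
[  0   0   0   0   0   0   0   0  76  89  90  91  94  64   0   0   3 101
 103  96  96  91  90  86  85  58   0   0   0   0   0   0   0   0   0   0]
tcp [534.6 -20.7  57.3] [-180.    -0.2  169.6] 7.925
ring (np.float64(534.3564928777097), np.float64(-19.599607145268237), np.float64(37.013004943276044)) [535.16271748 -19.79474563] 1205
```

View pics/w5.png

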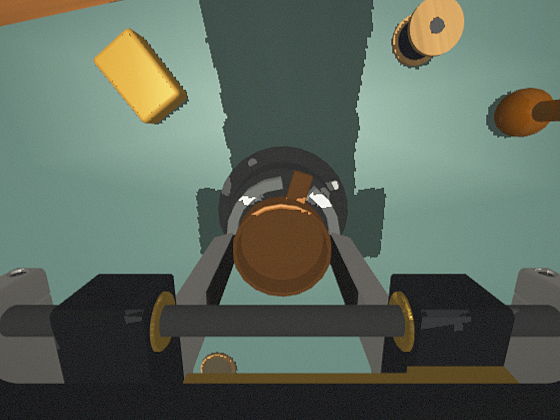

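View pics/s5.png

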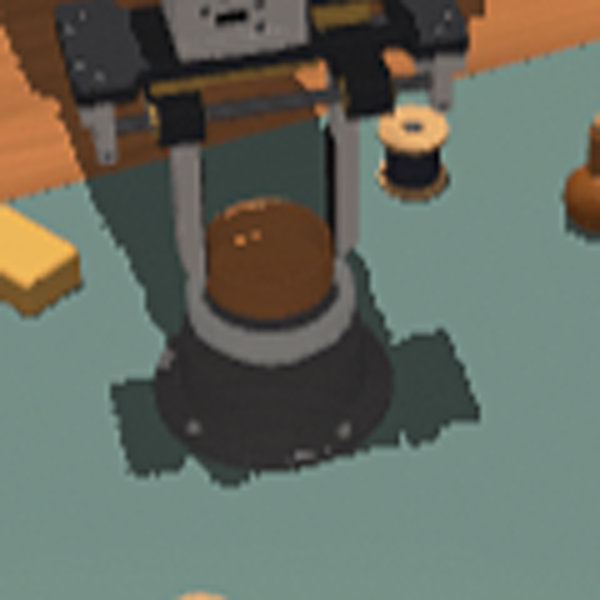

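```bash
python3 -m inch '{"grip":[0.2,0.2,0.2,0.2],"travel":[[0.03,0.04,-0.3],[0.03,0.04,-0.6],[0.03,0.04,-0.9],[0.03,0.04,-0.9]],"turn":[[0,0,0],[0,0,0],[0,0,0],[0,0,0]]}'
python3 held.py
```

```text
clock: 8.57
eef_pos: [535.4, -20.3, 49.4]
eef_rot: [-3.141, -0.001, 2.961]
wrist_force: [-0.3, 0.2, -0.1]
finger_gap: 61.3
rim (np.float64(535.4395031302294), np.float64(-20.035606282441222), np.float64(29.454559614088367)) [535.31537994 -20.01562508] 88.11704796676602 1739
tilt deg [-0.82326059  0.34713861] 87.54207690040583
tab 405 153.23788374252925 72.4982108477741 floor 70.71627980241888
ring vis 1479 67.71095516833307
[  0   0   0   2  18   0   0   0  47  99  96  95 101  75  34  35  30 109
 111 104 102  97  92  91  93  39   0   0   1   8   0   0   0   0   0   0]
tcp [535.4 -20.3  49.4] [-1.800e+02 -1.000e-01  1.696e+02] 8.575
```

No contact force. Continue to the seat.

```bash
python3 -m inch '{"grip":[0.2,0.2,0.2,0.2,0.2],"travel":[[-0.03,0,-0.2],[-0.03,0,-0.4],[-0.03,0,-0.55],[-0.03,0,-0.62],[-0.03,0,-0.62]],"turn":[[0,0,0],[0,0,0],[0,0,0],[0,0,0],[0,0,0]]}'
python3 held.py
```

```text
clock: 9.25
eef_pos: [535.2, -20.3, 43.3]
eef_rot: [-3.141, -0.001, 2.961]
wrist_force: [0.8, -0.3, -0.7]
finger_gap: 61.4
rim (np.float64(535.2298678824337), np.float64(-20.03505516565565), np.float64(29.467309711346722)) [535.09976029 -20.01927824] 82.08242851082099 1755
tilt deg [-0.96393909  0.20445031] 81.50193936488479
tab 406 153.0974505515439 66.47826108860995 floor 64.6524528223965
ring vis 2101 67.483620485279
[  1   9  17  28  50   9   0   0  17 103  99 101 110  77 194 279  59 117
 119 110 110 104  99 101  92   6   0   0   9  38  25  15   2   1   0   0]
tcp [535.2 -20.3  43.3] [-1.800e+02 -1.000e-01  1.696e+02] 9.25
```

```bash
python3 -m inch '{"grip":[0.2,0.2,0.2],"travel":[[0,0,-0.05],[0,0,-0.1],[0,0,-0.1]],"turn":[[0,0,0],[0,0,0],[0,0,0]]}'
python3 - <<'E'
from h import *
for i in range(3):
    manip.camera("wrist"); print(manip.read_state()["wrist_force"].round(2),manip.read_state()["eef_pos"].round(2))
E
```

```text
clock: 9.68
eef_pos: [535.3, -20.3, 42.4]
eef_rot: [-3.141, -0.001, 2.961]
wrist_force: [0.7, -0.7, 0.2]
finger_gap: 60.8
[ 0.15  0.1  -0.13] [535.28 -20.3   42.4 ]
[-0.17 -0.28  0.01] [535.28 -20.29  42.4 ]
[-0.03 -0.01  0.39] [535.3  -20.31  42.41]
```

```bash
python3 -m inch '{"grip":[0.2,0.2,0.2],"travel":[[0,0,-0.05],[0,0,-0.1],[0,0,-0.1]],"turn":[[0,0,0],[0,0,0],[0,0,0]]}'
python3 held.py
python3 - <<'E'
from h import *
for i in range(3):
    manip.camera("wrist"); print(manip.read_state()["wrist_force"].round(2),manip.read_state()["eef_pos"].round(2))
E
```

```text
clock: 10.2
eef_pos: [535.3, -20.3, 41.6]
eef_rot: [-3.141, -0.001, 2.961]
wrist_force: [-1.4, 0.3, 5.7]
finger_gap: 61.5
rim (np.float64(535.3127268540916), np.float64(-20.048388035811513), np.float64(29.466546790504836)) [535.18778283 -20.03713142] 80.38456100051792 1760
tilt deg [-0.88169262  0.17757201] 79.77926415312918
tab 410 153.27685416656624 64.70273813324978 floor 62.93744313497804
ring vis 2097 66.66231702311057
[  5  13  22  36  51  10   0   0  15 105 105 104 107  76 172 257  44 115
 115 111 106 105 102 101  95   7   0   0  11  42  29  20   7   5   2   2]
tcp [535.3 -20.3  41.6] [-1.800e+02 -1.000e-01  1.696e+02] 10.2
[-0.95  1.5   5.3 ] [535.33 -20.33  41.56]
[-3.06  0.58  4.54] [535.34 -20.32  41.56]
[-1.99  0.38  5.1 ] [535.35 -20.32  41.57]
```

Seated at 5 N. Release and rise.

```bash
python3 -m inch '{"grip":[0.45,0.6,0.8,0.8,0.8,0.8,0.8,0.8,0.8,0.8],"travel":[[0,0,0],[0,0,0],[0,0,0],[0,0,0],[0,0,2],[0,0,5],[0,0,9],[0,0,13],[0,0,13],[0,0,13]],"turn":[[0,0,0],[0,0,0],[0,0,0],[0,0,0],[0,0,0],[0,0,0],[0,0,0],[0,0,0],[0,0,0],[0,0,0]]}'
python3 - <<'E'
from h import *
p,d=manip.camera("wrist");cv2.imwrite("pics/w6.png",p[:,:,::-1]);W=cloud("wrist",d);np.savez("w6.npz",W=W,p=p)
hsv=cv2.cvtColor(p,cv2.COLOR_RGB2HSV); m=(hsv[...,0]<18)&(hsv[...,1]>110)
R=np.hypot(W[...,0]-535,W[...,1]+20);S=W[m&(R<38)&(W[...,2]>76)&(W[...,2]<88)];n=fc(S,30)
print("rim",circ(S[:,:2]),n,np.median(S[:,2]),len(S));A=np.c_[S[:,:2]-n,np.ones(len(S))];print("tilt",np.degrees(np.linalg.lstsq(A,S[:,2],rcond=None)[0][:2]))
T=W[m&(R>37)&(R<52)&(W[...,2]>58)&(W[...,2]<72)];print("tab",np.median(np.degrees(np.arctan2(T[:,1]-n[1],T[:,0]-n[0]))),np.median(T[:,2]),len(T))
S=sel(W,(535,-20),44,65,71);r=np.hypot(S[:,0]-535,S[:,1]+20);S=S[r>33.8];print("ring",circ(S[:,:2]),fc(S,37.2),np.median(S[:,2]),len(S))
F=W[m&(R<20)];F=F[F[:,2]<75];A=np.c_[F[:,:2]-n,np.ones(len(F))];g=np.linalg.lstsq(A,F[:,2],rcond=None)[0];print("floor",g[2],np.degrees(g[:2]))
E
```

```text
clock: 11.65
eef_pos: [535.0, -20.3, 170.6]
eef_rot: [-3.141, -0.002, 2.961]
wrist_force: [-0.4, 0.6, -0.8]
finger_gap: 84.7
rim (np.float64(535.4250699360329), np.float64(-20.06867178880293), np.float64(29.451452211423085)) [535.37757352 -20.0697033 ] 81.06018887449247 524
tilt [-0.91276534  0.23546019]
tab 153.15637044960806 65.35782133958216 136
ring (np.float64(535.3034574494233), np.float64(-19.79642344374406), np.float64(37.83865767085355)) [535.51566824 -19.88827796] 67.33398493979524 1117
floor 63.39347887582584 [-0.23908498  0.09645559]
```

View pics/w6.png

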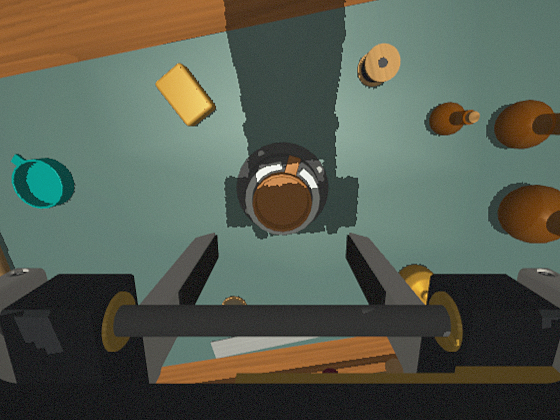

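Picture: the shell is seated in the ring at (282,205) with its tab in the notch gap at (290,170). Floor z 63.4 and rim 81–82 match seat + 22, and floor tilt is <0.3°. On to the flask, viewing from above.

```bash
python3 -m inch '{"grip":[0.3,0.3,0.3,0.3,0.3,0.3,0.3,0.3,0.3],"travel":[[0,4,0],[-0.5,9,0],[-1,14,0],[-1.5,19,0],[-2,24,0],[-2.8,28,0],[-2.85,29.4,-1],[-2.85,29.4,-1],[-2.85,29.4,-1]],"turn":[[0,0,-10],[0,0,-20],[0,0,-30],[0,0,-40],[0,0,-50],[0,0,-60],[0,0,-70],[0,0,-70],[0,0,-70]]}'
python3 - <<'E'
from h import *
s=manip.read_state();print(s["eef_pos"],np.degrees(s["eef_rot"]))
p,d=manip.camera("wrist");cv2.imwrite("pics/w7.png",p[:,:,::-1]);W=cloud("wrist",d)
t=(506.5,273.5)
S=sel(W,t,40,92,105);print("cork",len(S),S.mean(0) if len(S) else 0,circ(S[:,:2]))
S=sel(W,t,40,55,86);print("neck",fc(S,11),len(S))
S=sel(W,t,45,12,46);print("ball",least_squares(lambda q:np.hypot(np.hypot(S[:,0]-q[0],S[:,1]-q[1]),S[:,2]-q[2])-28,[507,273,24],loss="soft_l1").x.round(1),len(S))
E
```

```text
clock: 12.82
eef_pos: [506.3, 273.0, 159.9]
eef_rot: [-3.14, -0.003, 1.743]
wrist_force: [-0.6, 0.1, -0.7]
finger_gap: 61.1
[506.31267844 273.00558001 159.93375244] [-1.79925629e+02 -1.43697543e-01  9.98463636e+01]
cork 242 [506.92013179 273.91807262  97.68496221] (np.float64(506.9394501188644), np.float64(273.7376746346298), np.float64(6.034684063533148))
neck [507.09685008 273.02230662] 118
ball [507.1 273.   23.6] 862
```

View pics/w7.png

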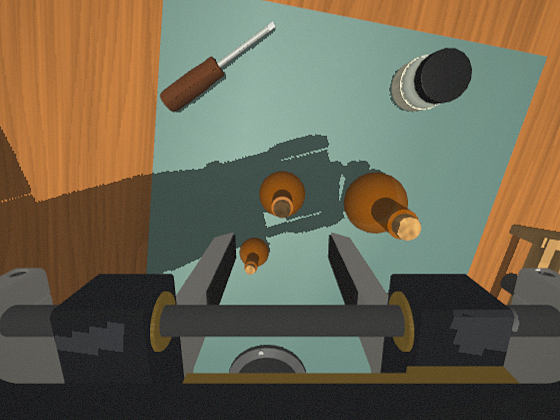

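```bash
python3 -m inch '{"grip":[0.3,0.3,0.3,0.3,0.3,0.3],"travel":[[0.07,0.02,-4],[0.07,0.02,-8],[0.07,0.02,-11],[0.07,0.02,-12.5],[0.07,0.02,-12.9],[0.07,0.02,-12.9]],"turn":[[0,0.14,0],[0,0.14,0],[0,0.14,0],[0,0.14,0],[0,0.14,0],[0,0.14,0]]}' 
python3 tip.py pics/w8.png
```

```text
clock: 13.62
eef_pos: [507.7, 273.2, 32.1]
eef_rot: [-3.14, -0.003, 1.742]
wrist_force: [-0.1, -0.1, -0.4]
finger_gap: 60.9
-1 3575 tip z [60. 61. 61. 61. 61. 62. 62. 62. 62. 62. 62. 62.] a max 10.993348239512844
1 3865 tip z [26. 26. 27. 27. 29. 61. 61. 61. 61. 61. 61. 62.] a max 10.991807229693286
[507.7 273.2  32.1] [-0.1 -0.1 -0.4] 60.86412413463704
```

View pics/w8.png

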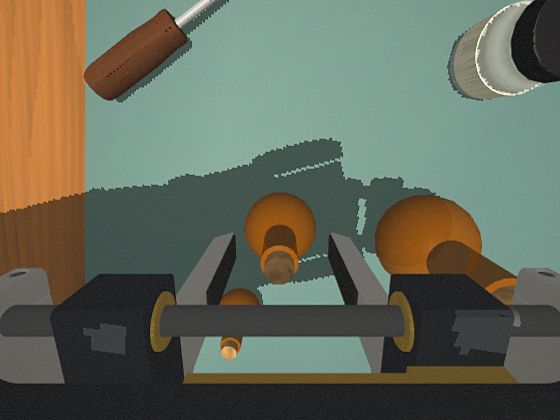

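The neck is centred between the fingers and the tips are at z≈61. Close.

```bash
python3 -m inch '{"grip":[0,-0.3,-0.6,-0.8,-1,-1,-1,-1,-1],"travel":[[0,0,0],[0,0,0],[0,0,0],[0,0,0],[0,0,0],[0,0,0],[0,0,0],[0,0,0],[0,0,0]],"turn":[[0,0,0],[0,0,0],[0,0,0],[0,0,0],[0,0,0],[0,0,0],[0,0,0],[0,0,0],[0,0,0]]}' 55
python3 tip.py pics/w9.png
```

```text
clock: 14.8
eef_pos: [507.8, 273.3, 32.3]
eef_rot: [-3.14, -0.003, 1.742]
wrist_force: [0.6, 0.9, -0.6]
finger_gap: 21.1
-1 2416 tip z [33. 33. 33. 34. 34. 34. 35. 35. 35. 35. 36. 36.] a max 10.995347175522728
1 2350 tip z [32. 33. 34. 34. 34. 35. 35. 35. 35. 35. 36. 36.] a max 10.96258833750443
[507.8 273.3  32.3] [ 0.6  0.9 -0.6] 21.091034482961796
```

View pics/w9.png

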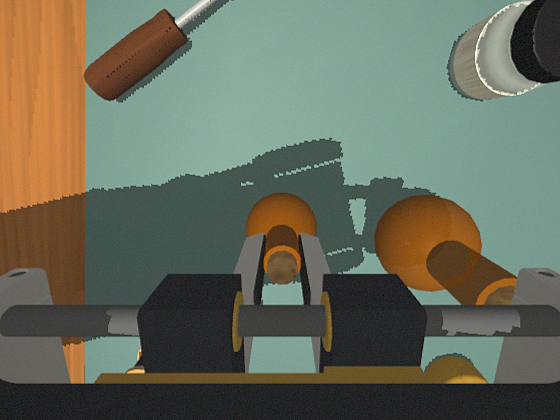

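```bash
python3 -m inch '{"grip":[-1,-1,-1,-1,-1,-1,-1,-1,-1,-1],"travel":[[0,0,1],[0,0,3],[0,0,6],[0,0,9],[0,0,11.5],[0,-2,12],[0.5,-5,12],[1,-9,12],[1.4,-13,12],[1.8,-17,12]],"turn":[[0,0,0],[0,0,0],[0,0,0],[0,0,0],[0,0,0],[0,0,0],[0,0,0],[0,0,0],[0,0,0],[0,0,0]]}'
python3 - <<'E'
from cell import manip
s=manip.read_state();print(s["eef_pos"],s["wrist_force"],535.4-s["eef_pos"][0],-20-s["eef_pos"][1])
E
```

```text
clock: 16.1
eef_pos: [525.1, 101.0, 151.7]
eef_rot: [-3.139, -0.003, 1.741]
wrist_force: [0.1, 0.5, -1.8]
finger_gap: 21.0
[525.11605407 100.9957967  151.68095304] [ 0.06302534  0.46760572 -1.79194393] 10.283945925336411 -120.99579670022182
```

```bash
python3 -m inch '{"grip":[-1,-1,-1,-1,-1,-1,-1,-1],"travel":[[0.3,-3,0],[0.5,-6,0],[0.8,-9,0],[1,-11,0],[1,-12,0],[1,-12.1,0],[1,-12.1,0],[1,-12.1,0]],"turn":[[0,0,0],[0,0,0],[0,0,0],[0,0,0],[0,0,0],[0,0,0],[0,0,0],[0,0,0]]}'
cat > fl.py <<'E'
from h import *
import sys
s=manip.read_state();print(s["eef_pos"].round(1),np.degrees(s["eef_rot"]).round(2),s["wrist_force"].round(1),s["clock"])
t=s["eef_pos"];foot=t[2]-32.3
for n in("wrist","scene","top"):
    p,d=manip.camera(n);c=manip.calibration(n);W=cloud(n,d,c)
    hsv=cv2.cvtColor(p,cv2.COLOR_RGB2HSV); m=(hsv[...,0]<20)&(hsv[...,1]>110)
    R=np.hypot(W[...,0]-t[0],W[...,1]-t[1])
    B=W[m&(R<40)&(W[...,2]>foot+(10 if n=="wrist" else 24))&(W[...,2]<foot+47)]
    if len(B)>15: print(n,"ball",least_squares(lambda q:np.hypot(np.hypot(B[:,0]-q[0],B[:,1]-q[1]),B[:,2]-q[2])-28,[*t[:2],foot+24],loss="soft_l1").x.round(1),len(B))
    C=W[m&(R<14)&(W[...,2]>foot+90)&(W[...,2]<foot+104)]
    if len(C)>5: print(n,"cork",C.mean(0).round(1),len(C),"ztop",np.percentile(C[:,2],90))
    if n=="wrist":cv2.imwrite(sys.argv[1]+"w.png",p[:,:,::-1])
    if n=="scene":cv2.imwrite(sys.argv[1]+"s.png",cv2.resize(p[130:260,210:340],(600,600),interpolation=cv2.INTER_CUBIC)[:,:,::-1])
    if n!="top":
        S=W[m&(np.hypot(W[...,0]-535,W[...,1]+20)<36)&(W[...,2]>76)&(W[...,2]<86)&(np.hypot(W[...,0]-535,W[...,1]+20)>26)]
        if len(S)>20: print(n,"shell rim",fc(S,30).round(1),np.median(S[:,2]).round(1),len(S))
        S=W[(hsv[...,1]<80)&(np.hypot(W[...,0]-535,W[...,1]+20)<43)&(np.hypot(W[...,0]-535,W[...,1]+20)>34)&(W[...,2]>45)&(W[...,2]<72)]
        if len(S)>20: print(n,"ring z90",np.percentile(S[:,2],[50,80,95]).round(1),len(S))
E
python3 fl.py pics/a
```

```text
clock: 17.1
eef_pos: [535.1, -19.4, 151.7]
eef_rot: [-3.139, -0.003, 1.742]
wrist_force: [-0.5, 0.1, -2.2]
finger_gap: 21.3
[535.1 -19.4 151.7] [-179.84   -0.2    99.83] [-0.5  0.1 -2.2] 17.1
wrist ball [535.1 -19.7 143. ] 1881
wrist cork [535.6 -17.3 216.4] 771 ztop 217.7742696432691
wrist shell rim [535.8 -20.4] 81.5 319
wrist ring z90 [67.6 68.2 68.8] 839
scene ball [535.2 -18.9 142. ] 269
scene cork [535.3 -25.2 214.9] 11 ztop 216.80022387679128
scene shell rim [537.2 -20.6] 80.0 122
scene ring z90 [65.2 67.8 69.3] 234
```

```bash
python3 -c "
import cv2,numpy as np
a=cv2.imread('pics/aw.png');b=cv2.imread('pics/as.png');b=cv2.resize(b,(240,240));o=np.zeros((420,800,3),np.uint8);o[:,:560]=a;o[:240,560:]=b;cv2.imwrite('pics/a.png',o)"
```

```text
(no output)
```

View pics/a.png

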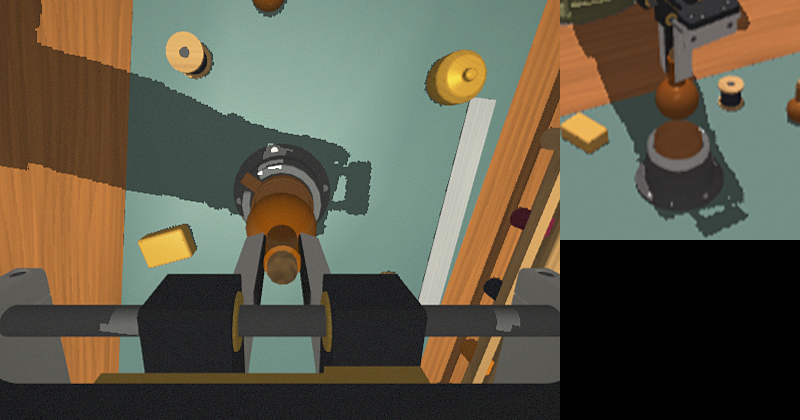

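Compared with the pre-lift picture, the cork (283,264) and ball top (281,193) are at the same pixels, so the flask is unchanged in the grip and upright. Shift +0.4/−0.5 mm and lower.

```bash
python3 -m inch '{"grip":[-1,-1,-1,-1,-1,-1,-1],"travel":[[0.04,-0.05,0],[0.04,-0.05,-1],[0.04,-0.05,-2.2],[0.04,-0.05,-3.4],[0.04,-0.05,-4.2],[0.04,-0.05,-4.5],[0.04,-0.05,-4.5]],"turn":[[0,0,0],[0,0,0],[0,0,0],[0,0,0],[0,0,0],[0,0,0],[0,0,0]]}'
python3 fl.py pics/b;  python3 -c "
import cv2,numpy as np
a=cv2.imread('pics/bw.png');b=cv2.imread('pics/bs.png');b=cv2.resize(b,(240,240));o=np.zeros((420,800,3),np.uint8);o[:,:560]=a;o[:240,560:]=b;cv2.imwrite('pics/b.png',o)"
```

```text
clock: 18.12
eef_pos: [535.6, -20.1, 106.7]
eef_rot: [-3.139, -0.003, 1.742]
wrist_force: [0.1, -0.6, -2.3]
finger_gap: 20.9
[535.6 -20.1 106.7] [-179.84   -0.2    99.81] [ 0.1 -0.6 -2.3] 18.125
wrist ball [535.7 -20.4  98.2] 1834
wrist cork [536.1 -17.9 171.6] 772 ztop 173.07150207026245
wrist shell rim [536.  -20.2] 81.7 455
wrist ring z90 [67.8 68.4 69. ] 1272
scene ball [535.7 -19.8  97.2] 263
scene cork [535.7 -24.6 171.1] 14 ztop 173.87898438915397
scene shell rim [536.9 -20.5] 79.9 76
scene ring z90 [65.7 68.  69.5] 240
```

View pics/b.png

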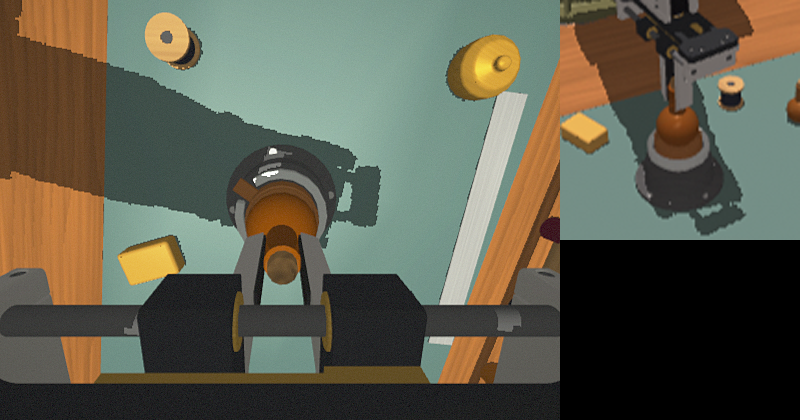

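Ball (535.7,−20.4) is over the shell (535.7,−20.2), and the foot is ~10 mm above the floor. Lower gently.

```bash
python3 -m inch '{"grip":[-1,-1,-1,-1,-1],"travel":[[0,0,-0.3],[0,0,-0.6],[0,0,-0.8],[0,0,-0.9],[0,0,-0.9]],"turn":[[0,0,0],[0,0,0],[0,0,0],[0,0,0],[0,0,0]]}'
python3 -m inch '{"grip":[-1,-1,-1],"travel":[[0,0,-0.1],[0,0,-0.15],[0,0,-0.15]],"turn":[[0,0,0],[0,0,0],[0,0,0]]}'; python3 -c "
from cell import manip
for i in range(3): manip.camera('wrist');s=manip.read_state();print(s['wrist_force'],s['eef_pos'])"
```

```text
clock: 18.9
eef_pos: [535.7, -20.1, 98.0]
eef_rot: [-3.139, -0.003, 1.742]
wrist_force: [-0.6, 0.1, -2.6]
finger_gap: 21.2
clock: 19.27
eef_pos: [535.7, -20.1, 96.5]
eef_rot: [-3.139, -0.003, 1.742]
wrist_force: [-0.6, -0.7, -2.4]
finger_gap: 21.0
[-0.58219769 -0.12639792 -2.74506987] [535.70738107 -20.14501488  96.52542011]
[-0.26047292  0.66990025 -1.29502325] [535.71517559 -20.15621843  96.51782233]
[-0.00734468  1.05866737 -1.82280177] [535.71857047 -20.12398146  96.5454847 ]
```

```bash
python3 -m inch '{"grip":[-1,-1,-1,-1],"travel":[[0,0,-0.1],[0,0,-0.2],[0,0,-0.3],[0,0,-0.3]],"turn":[[0,0,0],[0,0,0],[0,0,0],[0,0,0]]}' 60
python3 fl.py pics/c
```

```text
clock: 19.92
eef_pos: [535.9, -20.1, 93.7]
eef_rot: [-3.14, -0.003, 1.742]
wrist_force: [-1.0, -0.0, 4.6]
finger_gap: 21.1
[535.9 -20.1  93.7] [-179.9    -0.18   99.81] [-1.  -0.   4.6] 19.925
wrist ball [535.6 -19.   83.7] 2458
wrist cork [536.3 -18.  158.4] 770 ztop 159.7690268628699
wrist shell rim [536.  -20.7] 79.0 565
wrist ring z90 [65.  65.6 66.2] 1388
scene ball [535.9 -19.9  83.8] 264
scene cork [536.2 -24.8 156.6] 13 ztop 158.83025837620642
scene shell rim [534.6 -19.5] 79.9 102
scene ring z90 [63.3 65.5 67.3] 238
```

The ring is moving (68.4→65.6) under an upright flask. Continue.

```bash
python3 -m inch '{"grip":[-1,-1,-1,-1,-1,-1],"travel":[[0,0,-0.2],[0,0,-0.4],[0,0,-0.6],[0,0,-0.8],[0,0,-1.0],[0,0,-1.0]],"turn":[[0,0,0],[0,0,0],[0,0,0],[0,0,0],[0,0,0],[0,0,0]]}'
python3 fl.py pics/d
```

```text
clock: 20.82
eef_pos: [535.9, -20.2, 84.0]
eef_rot: [-3.14, -0.003, 1.742]
wrist_force: [-3.2, 0.5, 9.0]
finger_gap: 21.2
[535.9 -20.2  84. ] [-1.7991e+02 -1.7000e-01  9.9810e+01] [-3.2  0.5  9. ] 20.825
wrist ball [535.6 -19.   74.1] 2437
wrist cork [536.4 -18.  148.8] 772 ztop 150.16668495607158
wrist shell rim [535.4 -23.6] 81.2 336
wrist ring z90 [55.5 56.  56.6] 1358
scene ball [536.3 -20.   74. ] 259
scene cork [535.1 -24.8 146.8] 14 ztop 150.01091721916384
scene shell rim [533.  -19.7] 81.3 70
scene ring z90 [53.9 56.  57.8] 212
```

Ring is down ~12.3 mm. Press the last bit to the stop.

```bash
python3 -m inch '{"grip":[-1,-1,-1,-1],"travel":[[0,0,-0.1],[0,0,-0.18],[0,0,-0.25],[0,0,-0.25]],"turn":[[0,0,0],[0,0,0],[0,0,0],[0,0,0]]}'
python3 fl.py pics/e
```

```text
clock: 21.48
eef_pos: [536.1, -20.2, 82.2]
eef_rot: [-3.141, -0.003, 1.742]
wrist_force: [-4.5, -0.0, 11.2]
finger_gap: 21.0
[536.1 -20.2  82.2] [-1.7994e+02 -1.6000e-01  9.9810e+01] [-4.5 -0.  11.2] 21.475
wrist ball [535.7 -19.   72.2] 2461
wrist cork [536.5 -18.  146.9] 767 ztop 148.3095371173955
wrist shell rim [535.4 -23.7] 80.0 308
wrist ring z90 [53.6 54.2 54.8] 1348
scene ball [535.4 -19.8  72.7] 257
scene cork [537.2 -25.5 145.6] 13 ztop 148.23116327809197
scene shell rim [532.2 -19. ] 80.4 56
scene ring z90 [52.3 54.3 56.1] 185
```

```bash
python3 -m inch '{"grip":[-1,-1,-1,-1],"travel":[[-0.04,0,-0.05],[-0.04,0,-0.12],[-0.04,0,-0.15],[-0.04,0,-0.15]],"turn":[[0,0,0],[0,0,0],[0,0,0],[0,0,0]]}'
python3 fl.py pics/f
```

```text
clock: 22.12
eef_pos: [536.1, -20.3, 82.1]
eef_rot: [3.141, -0.002, 1.742]
wrist_force: [-6.2, -0.1, 20.2]
finger_gap: 20.9
[536.1 -20.3  82.1] [ 1.7997e+02 -1.3000e-01  9.9820e+01] [-6.2 -0.1 20.2] 22.125
wrist ball [535.7 -19.   72.2] 2442
wrist cork [536.5 -18.1 146.9] 772 ztop 148.29421685377758
wrist shell rim [535.3 -23.7] 80.1 292
wrist ring z90 [53.6 54.2 54.7] 1346
scene ball [536.  -19.9  72.5] 251
scene cork [536.1 -25.4 145.5] 12 ztop 147.56679107877267
scene shell rim [532.4 -19.9] 80.7 65
scene ring z90 [52.4 54.4 55.9] 195
```

Force rose to 20 N with only 0.1 mm of travel and the ring did not move further (54.2; 14.2 mm down), so it is on its stop. Final visual check of everything.

Run:
```python
from h import *
p,d=manip.camera("top");q,_=manip.camera("scene");w=cv2.imread("pics/fw.png")[:,:,::-1]
o=np.zeros((600,800,3),np.uint8);o[:300,:400]=cv2.resize(p,(400,300));o[:300,400:]=cv2.resize(q,(400,300));o[300:,:400]=cv2.resize(w,(400,300));o[300:,400:700]=cv2.resize(q[150:250,225:325],(300,300),interpolation=cv2.INTER_CUBIC)
cv2.imwrite("pics/final.png",o[:,:,::-1])
s=manip.read_state();print(s["wrist_force"],s["clock"],s["finger_gap"],s["eef_pos"])
```

```text
[-6.54410121  0.50724332 20.01665434] 22.375 21.06226102134487 [536.11700363 -20.29773936  82.08835648]
```

View pics/final.png

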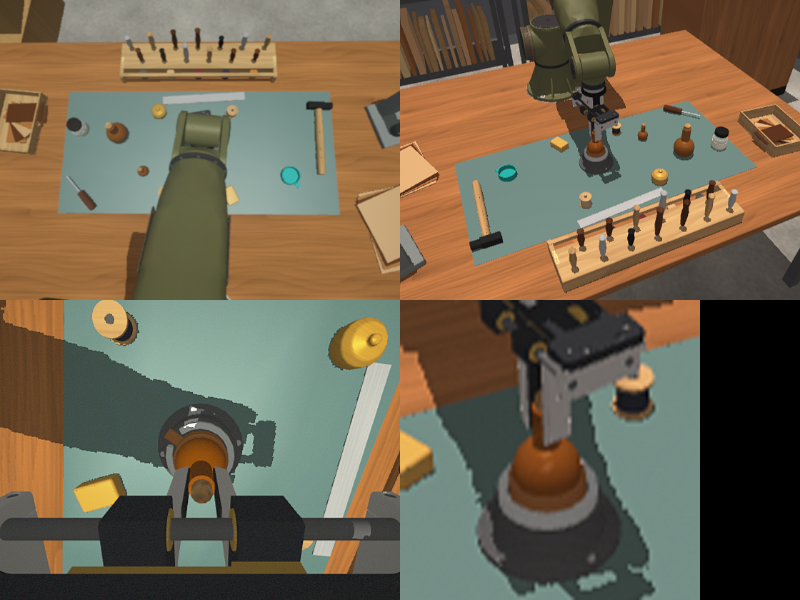

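The flask stands upright in the shell, the ring is down on the housing, the tab shows in the notch (wrist pane (172,435)), and everything else is in place. Handing in.

```bash
python3 -c "
from cell import manip
print(manip.sign_off())"
```

```text
the job is handed in; nothing more can be done
None
```

I set the tan shell in the ring cradle with its tab in the notch and let go. I then stood the middle flask upright in it, pressed it down to the stop, and handed in at about 22 s while still holding it pressed.

**Last checks**
- **Ring:** its rim reads 54.2 mm high, against 68.4 mm before pressing, so it is about 14.2 mm down. Force rose to about 20 N with almost no further travel, so it is on its stop.
- **Flask:** its position relative to the tool stayed constant through the press, and the tool tilt was about 0.1°.
- **Shell:** after release the floor tilt measured under 0.3° and the tab was at 153°, against about 153° for the notch. The shell's upper edge read about 0.9° of tilt. It read the same while held in the gripper, so I took it as camera bias.
- **Other things:** the top and scene pictures show those in view unmoved. The arm hid part of the bench from above.

**What disagreed**
- **Fingertip height:** the fingers end about 28.6 mm above the reported TCP height. My first close on the shell therefore closed above it without touching it. I measured the offset with the wrist camera and corrected for it.
- **Side force:** about 6 N in −x remained at the end. A 0.4 mm correction did not remove it.

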